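# Switch the optical selector to the lens port

## Robot

A 6-joint arm with a two-finger parallel gripper is mounted at the origin on the work surface. World frame = base frame: x ahead of the robot, y to its left, z up, the work surface at z = 0. Lengths are in mm, angles in rad, forces in N, time in s.
With the tool pointing down it reaches from about 300 to 1000 mm from the base axis. Payload 5.1 kg.
Tool frame: the origin (TCP) lies between the finger pads; the fingertips stand 14 mm ahead of it and the grasp point (between the pads) lies 5 mm behind it; z points along the fingers, y is the direction in which the jaws open and shut (so a half turn about z gives the same grasp; the last joint's range is limited). The gripper opens to 95 mm and grips with 3 to 60 N. Pads are 20 mm wide; open, the fingers measure 119 mm over their backs; the gripper's body (75 mm by 180 mm) begins 59 mm behind the grasp point.
Start: joints at [-1.212, 0.124, 1.65, -0, 1.367, -0.083], TCP at [277.886, -587.592, 228.656] pointing down, gripper open.
Joint ranges: [-2.61, 2.61], [-1.02, 2.33], [0.03, 2.71], [-1.35, 4.49], [0.32, 2.68], [-2.91, 2.91]. Speed limits (rad/s): [2.57, 2.57, 3.14, 3.14, 3.14, 3.14].

## Interface

Orientations are given as a unit quaternion [x, y, z, w].
In Python, from bench import * gives the robot as it stands.
- The arm moves only by the tool carry_out, never from a script. Its arguments are lists of equal length, an entry for each row: "jaw": the finger opening in m, from 0 to 0.0951; "xyz": the shift along the world's x, y, z in m, a list of three; "rot": the turn, a rotation vector about the world's x, y, z in degrees, a list of three. In form: {"jaw": [jaw, ...], "xyz": [[x, y, z], ...], "rot": [[wx, wy, wz], ...]}. A call has exactly 8 rows; each row is the pose to reach, as a shift and turn from the pose measured when the call began; what a row does not reach only later rows make up. A row lasts 1/8 s, in which the tool goes at most 62.5 mm and 10.7 degrees, less where a joint would pass 70% of its speed; a pose out of reach is approached as far as the arm can. A call with a gripper value outside its range is refused whole. The fingers move at their own pace and stop on an object; "squeeze" is the grip in N (left out, the last holds). Time passes only in rows, so rows that repeat a pose let the fingers close, or fill a call up. It gives the time, the measured TCP pose, the force and the opening at its end, in the units of the state.
- state(): the state, without advancing time (a new reading comes with each control period).
- read_camera(name): name is "scene" or "top" or "wrist"; returns the picture (400x640x3 uint8, blue, green, red); there is no depth.
- camera_model(name): a dict with "camera_matrix" (3x3 intrinsics, pixels), "T" (4x4, takes a point from camera to world coordinates). Camera axes: x right, y up, looking along -z (the intrinsics and any distortion apply to the point x, -y, -z); pixel columns grow to the right and rows downward; lengths in mm; the calibration is good to about 2 mm. A picture is of the moment at which its call begins: read the wrist's pose just before it. camera_model takes no time and is no camera call; for the wrist camera it gives the pose at the moment of the call.
- sign_off(): hands the job in, once; it reports no verdict.
The state is a dict: "time": time; "joint_pos": joint angles; "joint_vel": joint speeds; "joint_efforts": joint torques, N m; "tool_pos": TCP position; "ee_rot": TCP orientation; "contact_force": force on the tool from outside, world axes, zero at the start; "ft_torque": the same for the moment, N m; "gripper_width": opening from 0.0 (shut) to 1.0 (fully open).
Only numpy, scipy, OpenCV 4.12 (cv2) and the standard library are available. Lean on these libraries where they do the work, as an engineer would, in place of code of your own. Each camera call takes 0.05 s, during which the arm holds its last target. There are 200 camera calls.

## Task

Switch the press-and-turn selector over to the round lens port: press its wheel down gently to free it from its parking gap, without ramming it to the bottom, turn it the shorter way round until its lug points at the round barrel, feeling for the notch there, and let it rise fully so that the lug is locked in that notch. Do not force the lug against the ring, and leave the lens cap and the thumb nut on the plate where they lie.

Things in the scene. Friction and masses are not known exactly. Their poses are not given: they have to be found in the camera images.
- bench_plate: Black base plate of the selector, 220 x 360 x 12 mm, lying fixed on the table. Origin: centre of its underside, straight under the wheel's axis; x points away from the parking gap, y towards one port, the other port is at -y.
- wheel_axis (a point): On the wheel's vertical axis, in the top face of its disc (40 mm above the table when up; it sinks with the wheel). x points along the lug, z up. Aluminium disc 112 mm across, 8 mm thick; on it a black bar grip 60 mm long along x, 16 mm thick along y, 36 mm tall, centred on the axis. Fingers may straddle the bar and press on the disc beside it.
- lug_tip (a point): Outer end, top face, of the lug: an aluminium finger 12 mm wide, 8 mm tall, flush with the disc, reaching 84 mm from the axis.
- ring_mid (a point): On the axis, level with the top of the fixed flat steel guide ring around the disc: 62 to 88 mm from the axis, underside 34 mm and top 40 mm above the table. It has a wide parking gap to the plate's -x, where the raised lug swings freely about 0.5 rad either way, and two 15 mm notches to the plate's +y and -y, one at each port, up to 0.13 rad off the line from axis to port centre: feel for them.
- lug: The lug as a solid; origin and axes as wheel_axis. Outside gap and notches it slides along under the ring, which holds it 4 to 6 mm down against the spring; over a notch the spring lifts it in, with 1.5 mm of play either side. Clamping the bar can hold it down: straddle it loosely while feeling for the notch.
- press (a joint): How far the wheel is pressed down (m): 0 up, lug clear below the ring from 0.006, hard bottom 0.016; past 0.0135 counts as rammed. A spring lifts it: about 4 N at 0, rising 0.9 N per mm (10 N at 6 mm, 12 N at 8 mm, 16 N at 13.5 mm), the same at every angle.
- wheel (a joint): Angle of the wheel (rad), endless, growing anticlockwise seen from above; at 0 the lug points to the plate's -x, into the middle of the gap. The wheel turns against a light friction of 0.05 N m, about 0.2 N m while the lug slides under the ring.
- lens_mid (a point): Centre of the round lens port, a aluminium upright barrel 45 mm across and 73 mm tall (flange 48 mm), fixed on the plate 137 mm from the axis; this is the target. The point is half-way up.
- lamp_mid (a point): Centre of the square lamp port, a aluminium upright housing 44 x 44 x 73 mm, fixed on the plate 137 mm from the axis on the other side; not the target. Half-way up.
- cap_mid (a point): Centre of a loose black lens cap, 40 mm across and 12 mm tall, lying on a corner of the plate.
- nut_mid (a point): Centre of a loose brass thumb nut, 26 mm across and 16 mm tall, lying on a corner of the plate.

How it is judged:
By the outcome, as a careful person would: the job done as asked, in the order asked, and still so for the second after the job is handed in, with the robot touching nothing.
It also fails if it takes over 64 s, if anything falls off the work surface, if the arm or the gripper's body presses on something with over 40 N, if the wrist force passes 120 N, or if a joint passes its speed limit or range.

## Working session

There is one attempt and no reset: what is moved stays moved. The work goes in short steps, Python scripts to look and compute and a tool call to move; the robot and the scene stay as the last step left them, time stands still between calls to the robot, and variables do not carry over. Pictures are saved under pics/ and viewed, about 8 in all and at most 12, crops included, and the job is handed in when it is done.

Besides the shell and the picture viewer there is one more tool, called as name(argument=value, ...), one argument or row to a line, values as JSON. carry_out: Moves the arm, as the interface text tells. Its arguments: {"type":"object","properties":{"jaw":{"type":"array"},"xyz":{"type":"array"},"rot":{"type":"array"},"squeeze":{"type":"number"}},"required":["jaw","xyz","rot"]}

```bash
mkdir -p pics; ls
python3 - <<'E'
from bench import *
import cv2
s=state();print(s)
for n in("scene","top"):
    im=read_camera(n);m=camera_model(n);print(n,m);cv2.imwrite(f"pics/{n}0.png",im)
E
```

```text
pics
{'time': 0.0, 'joint_pos': array([-1.21158497e+00,  1.24479870e-01,  1.65168246e+00, -3.46582793e-05,
        1.36749826e+00, -8.26046586e-02]), 'joint_vel': array([-0.00054554,  0.00127601, -0.00041158, -0.00043348, -0.00052627,
        0.00157636]), 'joint_efforts': array([ 1.15596988e-03, -4.17600238e+01, -3.59928417e+01,  7.74504617e-02,
        4.93548985e-02, -1.89538828e-04]), 'tool_pos': array([ 277.67166672, -587.01957845,  227.39835366]), 'ee_rot': array([ 9.75697601e-01,  2.19118969e-01, -1.59352478e-04, -1.02175621e-03]), 'contact_force': array([-0.58780665, -0.35237732,  0.0566869 ]), 'ft_torque': array([-0.01208383,  0.07065338, -0.03363868]), 'gripper_width': 1.0042757305218373}
scene {'camera_matrix': array([[455.01479926,   0.        , 318.95728166],
       [  0.        , 455.01479926, 199.75088459],
       [  0.        ,   0.        ,   1.        ]]), 'T': array([[-5.14358893e-01, -6.28694853e-01,  5.83247555e-01,
         9.64601682e+02],
       [ 8.57571274e-01, -3.79091079e-01,  3.47651352e-01,
         2.82465447e+02],
       [ 2.53732942e-03,  6.78993914e-01,  7.34139514e-01,
         6.20039573e+02],
       [ 0.00000000e+00,  0.00000000e+00,  0.00000000e+00,
         1.00000000e+00]])}
top {'camera_matrix': array([[475.63417453,   0.        , 318.48528435],
       [  0.        , 475.63417453, 190.9685568 ],
       [  0.        ,   0.        ,   1.        ]]), 'T': array([[-2.06457799e-02,  9.84600863e-01, -1.73594046e-01,
         4.06226249e+02],
       [-9.99268389e-01, -1.47306135e-02,  3.52944163e-02,
         4.66570314e+01],
       [ 3.21937659e-02,  1.74195723e-01,  9.84184643e-01,
         8.24320310e+02],
       [ 0.00000000e+00,  0.00000000e+00,  0.00000000e+00,
         1.00000000e+00]])}
```

View pics/top0.png

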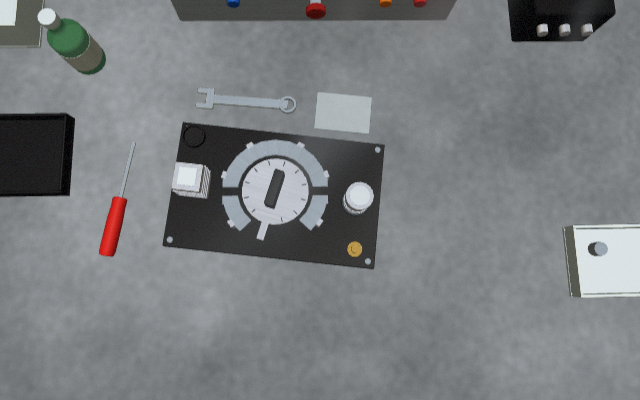

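View pics/scene0.png

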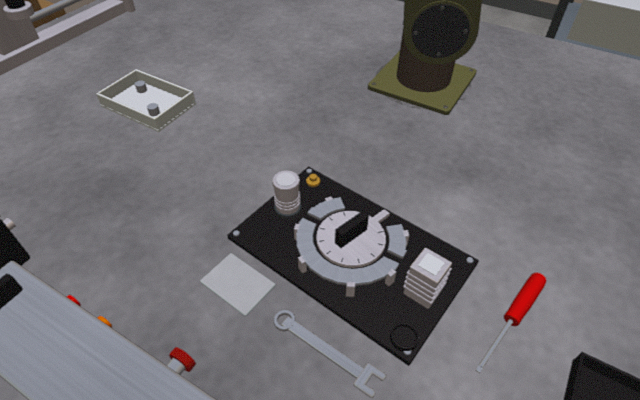

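The top view shows the wheel at about (275,190), with the lug pointing down-left to (262,238). The round barrel is on the right at (358,197), the square lamp on the left at (190,180), the cap at (194,136) and the nut at (355,248). The shorter way round is therefore anticlockwise. Next I'll measure these.

```bash
cat > h.py <<'E'
import numpy as np, cv2
from bench import *
def ray(n,px,m=None):
    m=m or camera_model(n);K=m["camera_matrix"];T=m["T"]
    v=np.linalg.inv(K)@np.array([px[0],px[1],1.]);d=T[:3,:3]@np.array([v[0],-v[1],-v[2]])
    return T[:3,3],d
def onz(n,px,z,m=None):
    o,d=ray(n,px,m);return o+d*(z-o[2])/d[2]
def tri(a,b):
    (o1,d1),(o2,d2)=a,b
    A=np.stack([d1,-d2],1);t=np.linalg.lstsq(A,o2-o1,rcond=None)[0]
    p,q=o1+d1*t[0],o2+d2*t[1];return (p+q)/2,np.linalg.norm(p-q)
E
python3 - <<'E'
from h import *
im=cv2.imread("pics/top0.png")
g=cv2.cvtColor(im,cv2.COLOR_BGR2GRAY)
c=im[110:280,150:400];cv2.imwrite("pics/topc.png",cv2.resize(c,None,fx=3.2,fy=3.2,interpolation=cv2.INTER_CUBIC))
im2=cv2.imread("pics/scene0.png");c=im2[155:370,220:490];cv2.imwrite("pics/scenec.png",cv2.resize(c,None,fx=2.7,fy=2.7,interpolation=cv2.INTER_CUBIC))
# bar grip: dark blob inside the disc
def bar(im,c,r):
    g=cv2.cvtColor(im,cv2.COLOR_BGR2GRAY);k=np.zeros_like(g);cv2.ellipse(k,c,r,0,0,360,255,-1)
    m=((g<90)&(k>0)).astype(np.uint8);n,l,s,ce=cv2.connectedComponentsWithStats(m)
    i=1+np.argmax(s[1:,4]);y,x=np.nonzero(l==i);return s[i],ce[i],cv2.minAreaRect(np.stack([x,y],1).astype(np.float32))
print(bar(im,(275,190),(29,29)));print(bar(im2,(352,237),(30,22)))
E
```

```text
(array([264, 169,  21,  40, 437], dtype=int32), array([274.13501144, 188.48283753]), ((274.1999816894531, 188.39999389648438), (11.384197235107422, 37.94732666015625), 18.434946060180664))
(array([335, 215,  33,  33, 634], dtype=int32), array([350.37697161, 230.04258675]), ((350.5945739746094, 229.43243408203125), (18.134632110595703, 39.98918914794922), 54.46232223510742))
```

View pics/topc.png

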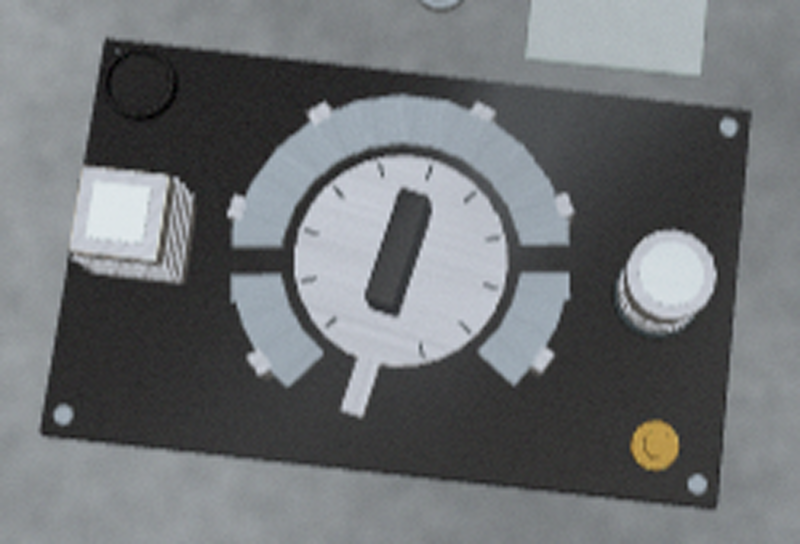

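View pics/scenec.png

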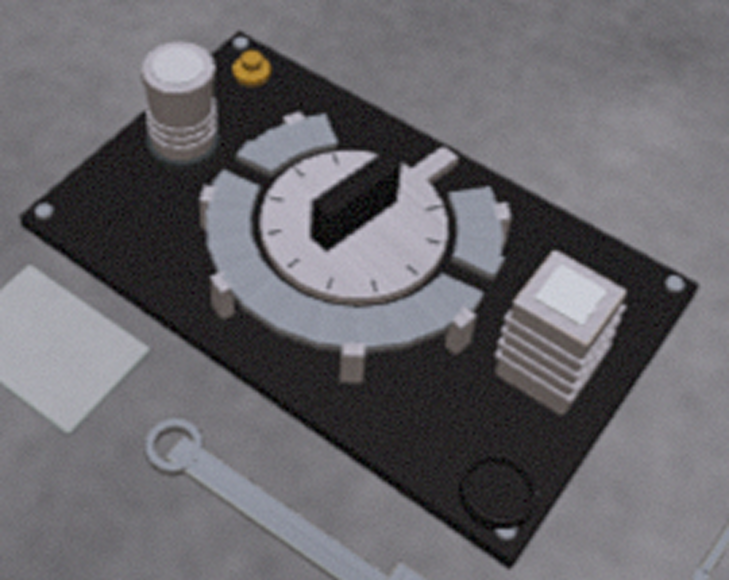

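Top crop: disc centre at about (401,260), lug tip (353,415), and the lens-side notch as a dark slit at (545,259), at 3.2x with offset (150,110). The scene crop agrees, with the disc centre at about (353,225) at 2.7x. I'll cast rays from these.

Run:
```python
from h import *
t=lambda x,y:((x+.5)/3.2-.5+150,(y+.5)/3.2-.5+110)
s=lambda x,y:((x+.5)/2.7-.5+220,(y+.5)/2.7-.5+155)
def fit(n,f):
    im=cv2.imread(f);hsv=cv2.cvtColor(im,cv2.COLOR_BGR2HSV);g=cv2.cvtColor(im,cv2.COLOR_BGR2GRAY)
    # disc: low saturation, bright
    m=((hsv[...,1]<22)&(g>140)).astype(np.uint8)
    c0=(275,191) if n=="top" else (351,238)
    k=np.zeros_like(m);cv2.ellipse(k,c0,(37,37) if n=="top" else (39,31),0,0,360,1,-1);m&=k
    m=cv2.morphologyEx(m,cv2.MORPH_OPEN,np.ones((9,9)))if 0 else m
    cs,_=cv2.findContours(m,cv2.RETR_EXTERNAL,cv2.CHAIN_APPROX_NONE)
    c=max(cs,key=cv2.contourArea);return cv2.fitEllipseAMS(cv2.convexHull(c)) , cv2.contourArea(c)
et,es=fit("top","pics/top0.png"),fit("scene","pics/scene0.png");print(et,es)
ct=t(401.5,260.5);cs=s(353.5,225)
print("px",ct,cs,"tri hand",tri(ray("top",ct),ray("scene",cs)))
W=onz("top",ct,40);print("W top@40",W,"scene@40",onz("scene",cs,40))
L=onz("top",t(353,415),40);Ls=onz("scene",s(448,156),40);print("lug",L,Ls,tri(ray("top",t(353,415)),ray("scene",s(448,156))))
N=onz("top",t(545,259.5),40);N2=onz("top",t(258,259),40);print("notchR",N,"notchL",N2)
Ns=onz("scene",s(247,168),40);print("notchR scene",Ns)
lt=t(669,272);ls=s(179,64);P,e=tri(ray("top",lt),ray("scene",ls));print("lens top",P,e,onz("top",lt,85),onz("scene",ls,85))
mt=t(118,211);ms=s(572,291);Q,e=tri(ray("top",mt),ray("scene",ms));print("lamp",Q,e)
an=lambda p,q:np.degrees(np.arctan2(p[1]-q[1],p[0]-q[0]))
pl=[onz("top",t(*q),12) for q in((106,38),(750,112),(717,507),(41,434))];C=np.mean(pl,0)
print("plate c",C,"ydir(left)",an(pl[0],pl[1]),an(pl[3],pl[2]),"xdir",an(pl[0],pl[3]),an(pl[1],pl[2]))
print("lug ang",an(L,W),an(Ls,onz("scene",cs,40)),"notchR",an(N,W),an(N,N2),"scene",an(Ns,onz("scene",cs,40)),"lens",an(P,W))
a,b=onz("top",t(415,192),76),onz("top",t(386,309),76);print("bar",a,b,an(b,a),(a+b)/2)
```

```text
(((274.61578369140625, 192.03659057617188), (65.0035629272461, 69.05982971191406), 23.888771057128906), 3369.0) (((351.9941711425781, 236.73385620117188), (55.11805725097656, 70.85977935791016), 85.8784408569336), 2090.5)
px (275.125, 191.0625) (350.6111111111111, 238.01851851851853) tri hand (array([546.064291  ,  92.13105397,  34.74939899]), np.float64(1.8253623382464075))
W top@40 [545.49227464  90.99551851  40.        ] scene@40 [549.47606986  94.67575302  40.        ]
lug [465.48214988 116.1656112   40.        ] [470.64068913 119.53749788  40.        ] (array([465.7182466 , 117.27334158,  33.92169477]), np.float64(1.220647236858844))
notchR [544.90216465  16.03533229  40.        ] notchL [547.40028141 165.49404266  40.        ]
notchR scene [544.1556277   16.76210815  40.        ]
lens top [528.88321022 -42.28638161  87.90393977] 1.6655418842312588 [529.75609349 -43.39287376  85.        ] [526.26445008 -43.22823842  85.        ]
lamp [563.44045531 227.87740254  87.53705774] 2.2021687500478344
plate c [546.19962881  90.71374887  12.        ] ydir(left) 82.5683355363334 82.76997450895401 xdir -7.2705479496831416 -7.194930438318394
lug ang 162.5371365133555 162.49666515487434 notchR -90.45104095012829 -90.95757697867303 scene -93.90645794940117 lens -97.10335526113617
bar [573.93318877  82.03013537  76.        ] [514.8288369   96.73226833  76.        ] 166.03125120307524 [544.38101283  89.38120185  76.        ]
```

carry_out(
  jaw=[0.03, 0.03, 0.03, 0.03, 0.03, 0.03, 0.03, 0.03],
  xyz=[
    [0.022, 0.056, 0],
    [0.044, 0.112, 0],
    [0.066, 0.168, 0],
    [0.088, 0.224, 0],
    [0.11, 0.28, 0],
    [0.132, 0.336, 0],
    [0.154, 0.392, 0],
    [0.176, 0.448, 0],
  ],
  rot=[
    [0, 0, -5.3],
    [0, 0, -10.7],
    [0, 0, -16],
    [0, 0, -21.4],
    [0, 0, -26.7],
    [0, 0, -32],
    [0, 0, -37.4],
    [0, 0, -42.8],
  ],
  squeeze=5,
)

```text
time: 1.1
tool_pos: [453.8, -137.1, 227.2]
ee_rot: [0.988, -0.154, 0.0, -0.001]
contact_force: [0.3, 0.0, -0.0]
gripper_width: 0.321
```

carry_out(
  jaw=[0.03, 0.03, 0.03, 0.03, 0.03, 0.03, 0.03, 0.03],
  xyz=[
    [0.022, 0.056, 0],
    [0.044, 0.112, 0],
    [0.066, 0.168, 0],
    [0.088, 0.224, 0],
    [0.092, 0.23, 0],
    [0.092, 0.23, 0],
    [0.092, 0.23, 0],
    [0.092, 0.23, 0],
  ],
  rot=[
    [0, 0, 0],
    [0, 0, 0],
    [0, 0, 0],
    [0, 0, 0],
    [0, 0, 0],
    [0, 0, 0],
    [0, 0, 0],
    [0, 0, 0],
  ],
)

```text
time: 2.1
tool_pos: [545.6, 91.6, 227.3]
ee_rot: [0.988, -0.155, 0.0, -0.001]
contact_force: [-0.5, -0.4, 0.8]
gripper_width: 0.314
```

Run:
```python
from h import *
s=state();print(s)
m=camera_model("wrist");im=read_camera("wrist");cv2.imwrite("pics/w1.png",im);print(m);np.save("w1.npy",m,allow_pickle=True)
y=np.array(__import__('scipy.spatial.transform',fromlist=['x']).Rotation.from_quat(s['ee_rot']).as_matrix());print(y)
```

```text
{'time': 2.1, 'joint_pos': array([ 6.85286443e-02, -9.02169581e-02,  1.86936824e+00,  1.58489833e-03,
        1.36150870e+00,  1.94960857e+00]), 'joint_vel': array([ 0.00279389,  0.00043769, -0.00356785,  0.00132559, -0.00194475,
        0.00012613]), 'joint_efforts': array([ 1.74593939e-01, -3.17933643e+01, -3.60638237e+01,  1.39466504e-02,
       -9.22716921e-02, -2.08279402e-03]), 'tool_pos': array([545.57834631,  91.60474449, 227.29147048]), 'ee_rot': array([ 9.87963827e-01, -1.54682441e-01,  2.82764705e-04, -8.59360734e-04]), 'contact_force': array([-0.47686553, -0.36682763,  0.78925681]), 'ft_torque': array([ 0.09090646,  0.02713761, -0.04663303]), 'gripper_width': 0.31414573942225055}
{'camera_matrix': array([[321.90599064,   0.        , 323.05864857],
       [  0.        , 321.90599064, 195.95778428],
       [  0.        ,   0.        ,   1.        ]]), 'T': array([[-3.05809212e-01,  9.15750593e-01,  2.60540931e-01,
         6.19640810e+02],
       [-9.52087606e-01, -2.93229478e-01, -8.68657866e-02,
         6.79840599e+01],
       [-3.14911448e-03, -2.74622149e-01,  9.61547065e-01,
         3.84077493e+02],
       [ 0.00000000e+00,  0.00000000e+00,  0.00000000e+00,
         1.00000000e+00]])}
[[ 9.52146525e-01 -3.05640826e-01  8.24578631e-04]
 [-3.05641798e-01 -9.52145208e-01  1.61055717e-03]
 [ 2.92866568e-04 -1.78551211e-03 -9.99998363e-01]]
```

View pics/w1.png

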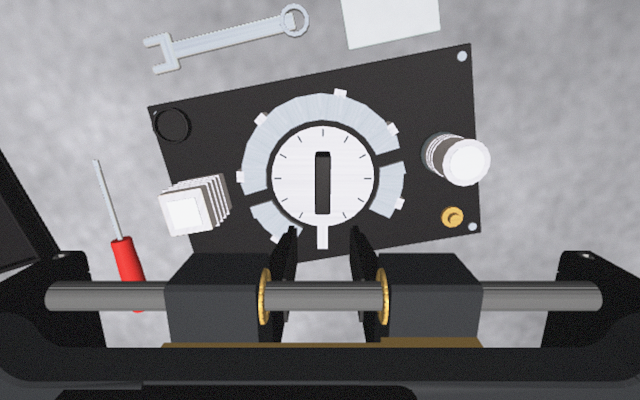

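The wrist view shows the bar upright at x≈323, so the jaws line up with it. The lug tip is at (322,248), the lens notch at (390,160) and the barrel at (465,160). I'll refine the axis and angles with a polar brightness profile along the ring.

Run:
```python
from h import *
def proj(m,P):
    T=m["T"];c=(P-T[:3,3])@T[:3,:3];v=np.stack([c[:,0],-c[:,1],-c[:,2]],1)@m["camera_matrix"].T;return v[:,:2]/v[:,2:]
def samp(g,m,P):
    uv=proj(m,P).astype(np.float32);return cv2.remap(g,uv[:,0].reshape(-1,1),uv[:,1].reshape(-1,1),cv2.INTER_LINEAR).ravel().astype(float)
a=np.radians(np.arange(0,360,.25))
for n,f,m in(("wrist","pics/w1.png",np.load("w1.npy",allow_pickle=True).item()),("top","pics/top0.png",camera_model("top")),("scene","pics/scene0.png",camera_model("scene"))):
    g=cv2.GaussianBlur(cv2.imread(f,0),(3,3),0)
    # disc centre: radial edge (disc bright -> gap dark) in 3D at z=40
    W=np.array([546.,91.5]);rr=np.arange(50,63,.25)
    for _ in range(4):
        E=[]
        for t in np.radians(np.arange(0,360,3)):
            if abs((np.degrees(t)-162.5+180)%360-180)<14: continue
            v=samp(g,m,np.c_[W[0]+rr*np.cos(t),W[1]+rr*np.sin(t),0*rr+40]);d=np.diff(v);i=np.argmin(d)
            E.append((t,rr[i]))
        E=np.array(E);A=np.c_[np.cos(E[:,0]),np.sin(E[:,0]),np.ones(len(E))];k=np.abs(E[:,1]-np.median(E[:,1]))<3
        s=np.linalg.lstsq(A[k],E[k,1],rcond=None)[0];W=W+s[:2]
    print(n,"axis",W,"r",s[2],k.sum())
    for r in(70,75,80):
        v=samp(g,m,np.c_[W[0]+r*np.cos(a),W[1]+r*np.sin(a),0*a+40]);dg=np.degrees(a)
        for lo,hi,nm in((75,105,"lamp"),(255,285,"lens")):
            q=(dg>lo)&(dg<hi);w=np.clip(110-v[q],0,None);print(nm,r,round((w*dg[q]).sum()/max(w.sum(),1e-6),2),end="; ")
        q=(dg>140)&(dg<185);w=np.clip(v[q]-130,0,None);print("lug",r,round((w*dg[q]).sum()/max(w.sum(),1e-6),2))
```

```text
wrist axis [546.2266204   93.47958215] r 55.79822832563936 111
lamp 70 89.4; lens 70 269.64; lug 70 161.89
lamp 75 89.39; lens 75 269.62; lug 75 161.91
lamp 80 89.43; lens 80 269.64; lug 80 161.98
top axis [546.0185802   91.41381981] r 55.24450439353939 111
lamp 70 89.39; lens 70 269.55; lug 70 162.11
lamp 75 89.54; lens 75 269.57; lug 75 162.09
lamp 80 89.51; lens 80 269.6; lug 80 162.02
scene axis [546.54912879  93.18327692] r 55.48006404391199 109
lamp 70 89.03; lens 70 269.8; lug 70 162.13
lamp 75 89.11; lens 75 269.76; lug 75 162.02
lamp 80 89.12; lens 80 269.88; lug 80 162.06
```

carry_out(
  jaw=[0.03, 0.03, 0.03, 0.03, 0.03, 0.03, 0.02, 0.02],
  xyz=[
    [0, 0.001, -0.03],
    [0.0006, 0.0011, -0.07],
    [0.0006, 0.0011, -0.11],
    [0.0006, 0.0011, -0.14],
    [0.0006, 0.0011, -0.16],
    [0.0006, 0.0011, -0.167],
    [0.0006, 0.0011, -0.167],
    [0.0006, 0.0011, -0.167],
  ],
  rot=[
    [0, 0, 0],
    [0, 0, 0],
    [0, 0, 0],
    [0, 0, 0],
    [0, 0, 0],
    [0, 0, 0],
    [0, 0, 0],
    [0, 0, 0],
  ],
)

```text
time: 3.15
tool_pos: [547.4, 92.9, 61.9]
ee_rot: [0.988, -0.155, 0.002, -0.001]
contact_force: [0.1, 0.0, 1.2]
gripper_width: 0.223
```

Run:
```python
from h import *
s=state();print({k:s[k].round(2) if hasattr(s[k],'round') else s[k] for k in("tool_pos","contact_force","ft_torque","gripper_width")})
m=camera_model("wrist");im=read_camera("wrist");cv2.imwrite("pics/w2.png",im);np.save("w2.npy",m,allow_pickle=True)
```

```text
{'tool_pos': array([547.41,  92.88,  61.89]), 'contact_force': array([0.09, 0.02, 1.21]), 'ft_torque': array([0.05, 0.05, 0.03]), 'gripper_width': 0.22267508948166137}
```

View pics/w2.png

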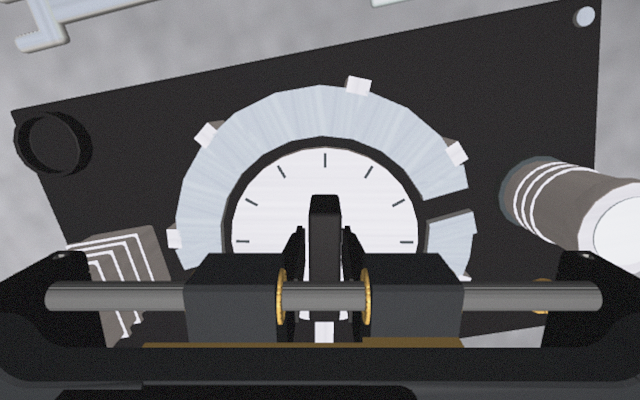

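The fingers straddle the bar centrally. Next I'll press gently.

carry_out(
  jaw=[0.019, 0.019, 0.019, 0.019, 0.019, 0.019, 0.019, 0.019],
  xyz=[
    [-0.0005, 0, -0.003],
    [-0.001, 0, -0.006],
    [-0.001, 0, -0.008],
    [-0.001, 0, -0.009],
    [-0.001, 0, -0.01],
    [-0.001, 0, -0.011],
    [-0.001, 0, -0.011],
    [-0.001, 0, -0.011],
  ],
  rot=[
    [0, 0, 0],
    [0, 0, 0],
    [0, 0, 0],
    [0, 0, 0],
    [0, 0, 0],
    [0, 0, 0],
    [0, 0, 0],
    [0, 0, 0],
  ],
)

```text
time: 4.2
tool_pos: [546.3, 92.9, 51.6]
ee_rot: [0.988, -0.155, 0.001, -0.001]
contact_force: [-3.2, -0.7, 6.6]
gripper_width: 0.2
```

carry_out(
  jaw=[0.019, 0.019, 0.019, 0.019, 0.019, 0.019, 0.019, 0.019],
  xyz=[
    [0, 0, -0.001],
    [0, 0, -0.002],
    [0, 0, -0.003],
    [0, 0, -0.004],
    [0, 0, -0.005],
    [0, 0, -0.006],
    [0, 0, -0.0065],
    [0, 0, -0.0065],
  ],
  rot=[
    [0, 0, 0],
    [0, 0, 0],
    [0, 0, 0],
    [0, 0, 0],
    [0, 0, 0],
    [0, 0, 0],
    [0, 0, 0],
    [0, 0, 0],
  ],
)

```text
time: 5.2
tool_pos: [546.4, 92.9, 46.7]
ee_rot: [0.988, -0.155, 0.001, -0.001]
contact_force: [-5.9, -0.5, 11.2]
gripper_width: 0.198
```

carry_out(
  jaw=[0.019, 0.019, 0.019, 0.019, 0.019, 0.019, 0.019, 0.019],
  xyz=[
    [0, 0, -0.001],
    [0, 0, -0.002],
    [0, 0, -0.002],
    [0, 0, -0.002],
    [0, 0, -0.002],
    [0, 0, -0.002],
    [0, 0, -0.002],
    [0, 0, -0.002],
  ],
  rot=[
    [0, 0, 0],
    [0, 0, 0],
    [0, 0, 3],
    [0, 0, 6],
    [0, 0, 10],
    [0, 0, 14],
    [0, 0, 18],
    [0, 0, 20],
  ],
)

```text
time: 6.2
tool_pos: [546.3, 93.1, 46.3]
ee_rot: [1.0, 0.02, 0.0, -0.001]
contact_force: [-5.9, -0.4, 10.9]
gripper_width: 0.196
```

Run:
```python
from h import *
s=state();print({k:s[k].round(3) if hasattr(s[k],'round') else s[k] for k in("tool_pos","contact_force","ft_torque","ee_rot","joint_pos","gripper_width")})
im=read_camera("top");cv2.imwrite("pics/t3.png",cv2.resize(im[110:280,150:400],None,fx=3.2,fy=3.2,interpolation=cv2.INTER_CUBIC))
```

```text
{'tool_pos': array([546.319,  93.065,  46.307]), 'contact_force': array([-5.938, -0.392, 10.921]), 'ft_torque': array([0.011, 1.189, 0.005]), 'ee_rot': array([ 1.   ,  0.02 ,  0.   , -0.001]), 'joint_pos': array([0.071, 0.101, 2.005, 0.003, 1.036, 1.6  ]), 'gripper_width': 0.1957911772342269}
```

carry_out(
  jaw=[0.019, 0.019, 0.019, 0.019, 0.019, 0.019, 0.019, 0.019],
  xyz=[
    [-0.0006, 0, -0.0025],
    [-0.0006, 0, -0.0025],
    [-0.0006, 0, -0.0025],
    [-0.0006, 0, -0.0025],
    [-0.0006, 0, -0.0025],
    [-0.0006, 0, -0.0025],
    [-0.0006, 0, -0.0025],
    [-0.0006, 0, -0.0025],
  ],
  rot=[
    [0, 0, 3],
    [0, 0, 8],
    [0, 0, 13],
    [0, 0, 18],
    [0, 0, 23],
    [0, 0, 28],
    [0, 0, 32],
    [0, 0, 34],
  ],
)

```text
time: 7.25
tool_pos: [546.1, 93.2, 45.7]
ee_rot: [0.95, 0.312, -0.0, -0.001]
contact_force: [-6.3, -1.2, 11.6]
gripper_width: 0.199
```

Run:
```python
from h import *
s=state();print({k:s[k].round(3) if hasattr(s[k],'round') else s[k] for k in("tool_pos","contact_force","ft_torque","ee_rot")})
im=read_camera("top");cv2.imwrite("pics/t4.png",cv2.resize(im[110:280,150:400],None,fx=3.2,fy=3.2,interpolation=cv2.INTER_CUBIC))
```

```text
{'tool_pos': array([546.058,  93.192,  45.696]), 'contact_force': array([-6.289, -1.232, 11.574]), 'ft_torque': array([-0.039,  1.049, -0.049]), 'ee_rot': array([ 0.95 ,  0.312, -0.   , -0.001])}
```

View pics/t4.png

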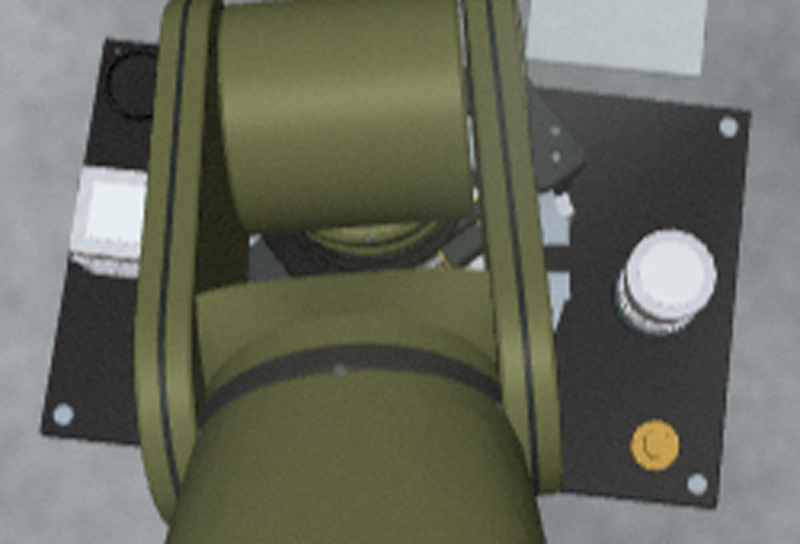

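The arm hides the wheel in the top view, where only the notch at (555,258) shows. I'll carry on and use the wrist view next.

carry_out(
  jaw=[0.019, 0.019, 0.019, 0.019, 0.019, 0.019, 0.019, 0.019],
  xyz=[
    [-0.0003, -0.0003, -0.0025],
    [-0.0003, -0.0003, -0.0025],
    [-0.0003, -0.0003, -0.0025],
    [-0.0003, -0.0003, -0.0025],
    [-0.0003, -0.0003, -0.0025],
    [-0.0003, -0.0003, -0.0025],
    [-0.0003, -0.0003, -0.0025],
    [-0.0003, -0.0003, -0.0025],
  ],
  rot=[
    [0, 0, 3],
    [0, 0, 8],
    [0, 0, 13],
    [0, 0, 18],
    [0, 0, 23],
    [0, 0, 28],
    [0, 0, 33],
    [0, 0, 36],
  ],
)

```text
time: 8.3
tool_pos: [545.8, 93.1, 45.0]
ee_rot: [0.806, 0.592, -0.001, -0.002]
contact_force: [-7.2, 0.5, 12.1]
gripper_width: 0.202
```

Run:
```python
from h import *
s=state();print({k:s[k].round(3) if hasattr(s[k],'round') else s[k] for k in("tool_pos","contact_force","ft_torque","ee_rot")})
cv2.imwrite("pics/w5.png",read_camera("wrist"))
im=read_camera("scene");cv2.imwrite("pics/s5.png",cv2.resize(im[155:310,240:450],None,fx=3,fy=3,interpolation=cv2.INTER_CUBIC))
a=cv2.imread("pics/w5.png");b=cv2.imread("pics/s5.png")
cv2.imwrite("pics/c5.png",cv2.resize(np.vstack([a[:,:630],cv2.resize(b,(630,465))]),None,fx=.69,fy=.69,interpolation=cv2.INTER_AREA))
```

```text
{'tool_pos': array([545.756,  93.146,  44.986]), 'contact_force': array([-7.17 ,  0.476, 12.082]), 'ft_torque': array([ 0.004,  1.13 , -0.012]), 'ee_rot': array([ 0.806,  0.592, -0.001, -0.002])}
```

View pics/c5.png

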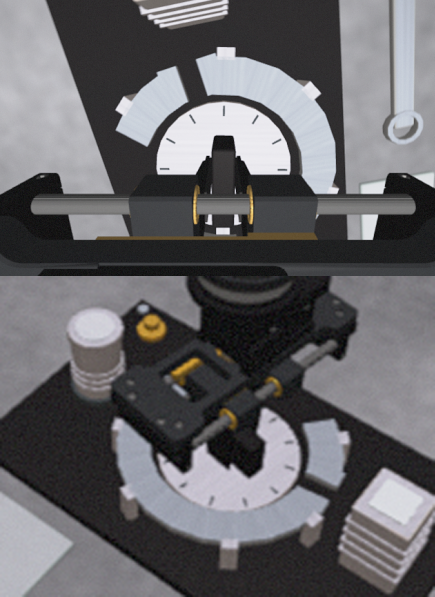

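The wheel follows the bar: in the wrist view the bar stays upright between the fingers and the lens notch is to the upper left. I'll go to about 3° short while pressed.

carry_out(
  jaw=[0.019, 0.019, 0.019, 0.019, 0.019, 0.018, 0.0175, 0.0175],
  xyz=[
    [0, -0.0003, -0.0018],
    [0, -0.0003, -0.0018],
    [0, -0.0003, -0.0018],
    [0, -0.0003, -0.0018],
    [0, -0.0003, -0.0018],
    [0, -0.0003, -0.0018],
    [0, -0.0003, -0.0018],
    [0, -0.0003, -0.0018],
  ],
  rot=[
    [0, 0, 3],
    [0, 0, 6],
    [0, 0, 9],
    [0, 0, 12],
    [0, 0, 13.5],
    [0, 0, 13.5],
    [0, 0, 13.5],
    [0, 0, 13.5],
  ],
)

```text
time: 9.4
tool_pos: [546.4, 93.0, 45.3]
ee_rot: [0.731, 0.682, -0.001, -0.001]
contact_force: [-5.2, -1.2, 12.0]
gripper_width: 0.185
```

```bash
cat > s.py <<'E'
from h import *
s=state();q=s["ee_rot"];print({k:s[k].round(3) if hasattr(s[k],'round') else s[k] for k in("tool_pos","contact_force","ft_torque","gripper_width")},"yaw y",2*np.degrees(np.arctan2(q[1],q[0]))-90)
E
python3 s.py
```

```text
{'tool_pos': array([546.357,  93.015,  45.28 ]), 'contact_force': array([-5.155, -1.226, 12.032]), 'ft_torque': array([-0.021,  0.85 , -0.03 ]), 'gripper_width': 0.1854135508795593} yaw y -4.001714807559637
```

carry_out(
  jaw=[0.0175, 0.0175, 0.0175, 0.0175, 0.0175, 0.0175, 0.0175, 0.0175],
  xyz=[
    [0, 0, 0.0005],
    [0, 0, 0.001],
    [0, 0, 0.0015],
    [0, 0, 0.002],
    [0, 0, 0.0025],
    [0, 0, 0.003],
    [0, 0, 0.0035],
    [0, 0, 0.0035],
  ],
  rot=[
    [0, 0, 0],
    [0, 0, 0],
    [0, 0, 0],
    [0, 0, 0],
    [0, 0, 0],
    [0, 0, 0],
    [0, 0, 0],
    [0, 0, 0],
  ],
)

```text
time: 10.4
tool_pos: [546.4, 93.0, 49.0]
ee_rot: [0.731, 0.682, -0.001, -0.001]
contact_force: [-2.6, -0.4, 4.2]
gripper_width: 0.183
```

```bash
python3 s.py
```

```text
{'tool_pos': array([546.394,  92.968,  49.034]), 'contact_force': array([-2.6  , -0.37 ,  4.175]), 'ft_torque': array([-0.12 ,  0.347,  0.012]), 'gripper_width': 0.18280656223472525} yaw y -3.9989044757308108
```

carry_out(
  jaw=[0.0175, 0.0175, 0.0175, 0.0175, 0.0175, 0.0175, 0.0175, 0.0175],
  xyz=[
    [0, 0, 0.0005],
    [0, 0, 0.0007],
    [0, 0, 0.0007],
    [0, 0, 0.0007],
    [0, 0, 0.0007],
    [0, 0, 0.0007],
    [0, 0, 0.0007],
    [0, 0, 0.0007],
  ],
  rot=[
    [0, 0, 0],
    [0, 0, 0.3],
    [0, 0, 0.6],
    [0, 0, 0.9],
    [0, 0, 1.2],
    [0, 0, 1.5],
    [0, 0, 1.8],
    [0, 0, 2],
  ],
)

```text
time: 11.4
tool_pos: [546.3, 93.1, 49.7]
ee_rot: [0.719, 0.695, -0.001, -0.001]
contact_force: [-0.8, 1.1, 1.9]
gripper_width: 0.186
```

```bash
python3 s.py
```

```text
{'tool_pos': array([546.341,  93.074,  49.711]), 'contact_force': array([-0.804,  1.064,  1.941]), 'ft_torque': array([ 0.022,  0.019, -0.079]), 'gripper_width': 0.18634910370885013} yaw y -1.990450638272236
```

carry_out(
  jaw=[0.0175, 0.0175, 0.0175, 0.0175, 0.0175, 0.0175, 0.0175, 0.0175],
  xyz=[
    [0, 0, 0],
    [0, 0, 0],
    [0, 0, 0],
    [0, 0, 0],
    [0, 0, 0],
    [0, 0, 0],
    [0, 0, 0],
    [0, 0, 0],
  ],
  rot=[
    [0, 0, 0.25],
    [0, 0, 0.5],
    [0, 0, 0.75],
    [0, 0, 1],
    [0, 0, 1.25],
    [0, 0, 1.5],
    [0, 0, 1.75],
    [0, 0, 2],
  ],
)

```text
time: 12.4
tool_pos: [546.1, 93.3, 49.7]
ee_rot: [0.707, 0.707, -0.001, -0.002]
contact_force: [-2.7, 3.2, 3.3]
gripper_width: 0.185
```

```bash
python3 s.py
```

```text
{'tool_pos': array([546.109,  93.323,  49.662]), 'contact_force': array([-2.707,  3.25 ,  3.334]), 'ft_torque': array([ 0.423,  0.355, -0.059]), 'gripper_width': 0.18457215455335296} yaw y 0.022579200391419363
```

carry_out(
  jaw=[0.0175, 0.0175, 0.0175, 0.0175, 0.0175, 0.0175, 0.0175, 0.0175],
  xyz=[
    [0, 0, 0],
    [0, 0, 0],
    [0, 0, 0],
    [0, 0, 0],
    [0, 0, 0],
    [0, 0, 0],
    [0, 0, 0],
    [0, 0, 0],
  ],
  rot=[
    [0, 0, 0.25],
    [0, 0, 0.5],
    [0, 0, 0.75],
    [0, 0, 1],
    [0, 0, 1.25],
    [0, 0, 1.5],
    [0, 0, 1.5],
    [0, 0, 1.5],
  ],
)

```text
time: 13.4
tool_pos: [546.0, 93.4, 49.6]
ee_rot: [0.698, 0.716, -0.001, -0.002]
contact_force: [-3.6, 3.1, 3.9]
gripper_width: 0.184
```

```bash
python3 s.py
python3 - <<'E'
from h import *
a=read_camera("wrist");cv2.imwrite("pics/w6.png",a)
E
```

```text
{'tool_pos': array([545.983,  93.362,  49.62 ]), 'contact_force': array([-3.624,  3.05 ,  3.906]), 'ft_torque': array([ 0.534,  0.491, -0.176]), 'gripper_width': 0.18396374062273066} yaw y 1.522943456022162
```

View pics/w6.png

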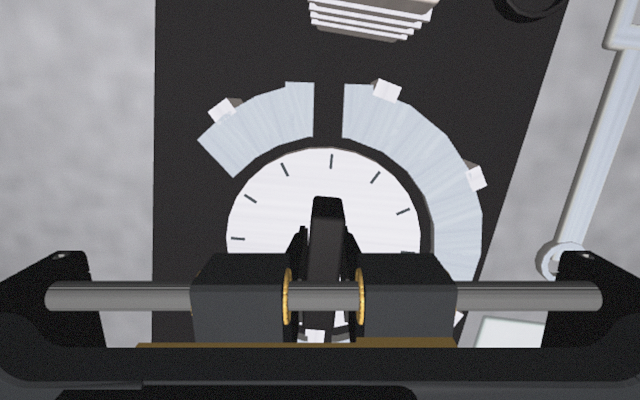

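The bar now lags the tool by about 3–4°: bar top at x≈327, lug at x≈315. The loose jaw play is taken up and torque is building, but the lug is not yet at the notch. I'll continue in small steps.

carry_out(
  jaw=[0.0175, 0.0175, 0.0175, 0.0175, 0.0175, 0.0175, 0.0175, 0.0175],
  xyz=[
    [0.0002, -0.0003, 0.0003],
    [0.0002, -0.0003, 0.0003],
    [0.0002, -0.0003, 0.0003],
    [0.0002, -0.0003, 0.0003],
    [0.0002, -0.0003, 0.0003],
    [0.0002, -0.0003, 0.0003],
    [0.0002, -0.0003, 0.0003],
    [0.0002, -0.0003, 0.0003],
  ],
  rot=[
    [0, 0, 0.25],
    [0, 0, 0.5],
    [0, 0, 0.75],
    [0, 0, 1],
    [0, 0, 1.25],
    [0, 0, 1.5],
    [0, 0, 1.5],
    [0, 0, 1.5],
  ],
)

```text
time: 14.45
tool_pos: [546.0, 93.3, 49.9]
ee_rot: [0.688, 0.726, -0.001, -0.002]
contact_force: [-3.9, 3.2, 3.5]
gripper_width: 0.186
```

```bash
python3 s.py
```

```text
{'tool_pos': array([546.011,  93.252,  49.864]), 'contact_force': array([-3.916,  3.225,  3.549]), 'ft_torque': array([ 0.564,  0.566, -0.149]), 'gripper_width': 0.18571848377706654} yaw y 3.027811458239171
```

```bash
cat > tick.py <<'E'
from h import *
import sys
def ticks(im,m,z,W=(546.3,93.2)):
    T=m["T"];K=m["camera_matrix"];a=np.radians(np.arange(0,360,.25));g=cv2.imread(im,0) if isinstance(im,str) else cv2.cvtColor(im,cv2.COLOR_BGR2GRAY)
    r=np.arange(44,52,.5);A,R=np.meshgrid(a,r);P=np.stack([W[0]+R*np.cos(A),W[1]+R*np.sin(A),0*A+z],-1)
    c=(P-T[:3,3])@T[:3,:3];v=np.stack([c[...,0],-c[...,1],-c[...,2]],-1)@K.T;uv=(v[...,:2]/v[...,2:]).astype(np.float32)
    p=cv2.remap(g,uv[...,0],uv[...,1],cv2.INTER_LINEAR).astype(float).mean(0)
    b=cv2.blur(p[None],(61,1))[0] ;ok=(cv2.erode(p[None],np.ones((1,49)))[0]>90)
    d=np.where(ok,np.clip(np.median(p[ok]) -25-p,0,None),0)
    n,l=cv2.connectedComponents((d>0).astype(np.uint8)[:,None])
    return [round(float(np.degrees((d[l[:,0]==i]*a[l[:,0]==i]).sum()/d[l[:,0]==i].sum())),2) for i in range(1,n) if d[l[:,0]==i].sum()>60]
if __name__=="__main__":
    t=ticks("pics/w2.png",np.load("w2.npy",allow_pickle=True).item(),40);print("w2",t,"wheel 162.0; mod30 of tick-wheel",[round((x-162)%30,2) for x in t])
    m=camera_model("wrist");im=read_camera("wrist");cv2.imwrite("pics/w_%s.png"%sys.argv[1],im)
    for z in(34,36):
        t=ticks(im,m,z);print("now",z,t,[round(x%30,2) for x in t])
E
python3 tick.py 7
```

```text
w2 [12.31, 42.49, 72.58, 142.25, 181.52, 251.43, 281.58, 311.79, 342.07] wheel 162.0; mod30 of tick-wheel [0.31, 0.49, 0.58, 10.25, 19.52, 29.43, 29.58, 29.79, 0.07]
now 34 [26.57, 56.96, 87.57, 118.2, 148.7, 178.84] [26.57, 26.96, 27.57, 28.2, 28.7, 28.84]
now 36 [27.54, 57.56, 87.66, 117.74, 147.81, 177.78] [27.54, 27.56, 27.66, 27.74, 27.81, 27.78]
```

The tick marks give wheel ≈267.7° at disc height ≈36 mm. The tool's play is taken up, so the next turn drags the wheel into the notch, centred at 269.6°.

carry_out(
  jaw=[0.0175, 0.0175, 0.0175, 0.0175, 0.0175, 0.0175, 0.0175, 0.0175],
  xyz=[
    [0.0002, -0.0002, 0.0003],
    [0.0002, -0.0002, 0.0003],
    [0.0002, -0.0002, 0.0003],
    [0.0002, -0.0002, 0.0003],
    [0.0002, -0.0002, 0.0003],
    [0.0002, -0.0002, 0.0003],
    [0.0002, -0.0002, 0.0003],
    [0.0002, -0.0002, 0.0003],
  ],
  rot=[
    [0, 0, 0.25],
    [0, 0, 0.5],
    [0, 0, 0.75],
    [0, 0, 1],
    [0, 0, 1.25],
    [0, 0, 1.5],
    [0, 0, 1.5],
    [0, 0, 1.5],
  ],
)

```text
time: 15.5
tool_pos: [546.0, 93.0, 50.0]
ee_rot: [0.679, 0.735, -0.001, -0.002]
contact_force: [-4.4, 3.2, 3.3]
gripper_width: 0.192
```

```bash
python3 s.py; python3 tick.py 8 | tail -2
```

```text
{'tool_pos': array([546.007,  93.03 ,  50.006]), 'contact_force': array([-4.394,  3.245,  3.324]), 'ft_torque': array([ 0.57 ,  0.51 , -0.205]), 'gripper_width': 0.19200629858835944} yaw y 4.531537770685318
now 34 [26.53, 56.92, 87.54, 118.23, 148.73, 178.93] [26.53, 26.92, 27.54, 28.23, 28.73, 28.93]
now 36 [27.51, 57.55, 87.66, 117.78, 147.86, 177.87] [27.51, 27.55, 27.66, 27.78, 27.86, 27.87]
```

The wheel held at 267.7° and the 5 N jaw gave way instead, so I won't force it. I'll unwind the tool, press lightly again, square the bar in the jaws, and set the wheel to 269.6° while it is free.

carry_out(
  jaw=[0.0195, 0.0195, 0.0195, 0.0195, 0.0195, 0.0195, 0.0195, 0.0195],
  xyz=[
    [0.0002, 0, 0.0005],
    [0.0002, 0, 0.0005],
    [0.0002, 0, 0.0005],
    [0.0002, 0, -0.001],
    [0.0002, 0, -0.003],
    [0.0002, 0, -0.005],
    [0.0002, 0, -0.006],
    [0.0002, 0, -0.006],
  ],
  rot=[
    [0, 0, -1.5],
    [0, 0, -3],
    [0, 0, -4.7],
    [0, 0, -4.7],
    [0, 0, -4.7],
    [0, 0, -4.7],
    [0, 0, -4.7],
    [0, 0, -4.7],
  ],
)

```text
time: 16.55
tool_pos: [547.0, 92.9, 46.0]
ee_rot: [0.708, 0.706, -0.001, -0.002]
contact_force: [-4.6, -0.7, 11.0]
gripper_width: 0.204
```

carry_out(
  jaw=[0.018, 0.017, 0.0155, 0.0155, 0.0155, 0.0155, 0.0155, 0.0155],
  xyz=[
    [0, 0, -0.0016],
    [0, 0, -0.0016],
    [0, 0, -0.0016],
    [0, 0, -0.0016],
    [0, 0, -0.0016],
    [0, 0, -0.0016],
    [0, 0, -0.0016],
    [0, 0, -0.0016],
  ],
  rot=[
    [0, 0, 0],
    [0, 0, 0],
    [0, 0, 0],
    [0, 0, 0],
    [0, 0, 0],
    [0, 0, 0],
    [0, 0, 0],
    [0, 0, 0],
  ],
  squeeze=10,
)

```text
time: 17.55
tool_pos: [546.2, 92.8, 45.7]
ee_rot: [0.708, 0.706, -0.002, -0.003]
contact_force: [-8.2, -0.1, 12.2]
gripper_width: 0.171
```

```bash
python3 s.py; sed -i 's/(34,36)/(30,32,34,36,38,40)/' tick.py; python3 tick.py 9 | grep now
```

```text
{'tool_pos': array([546.161,  92.828,  45.651]), 'contact_force': array([-8.246, -0.069, 12.246]), 'ft_torque': array([-0.165,  1.344, -0.06 ]), 'gripper_width': 0.17089624792738517} yaw y -0.15036699323557912
now 30 [27.36, 57.75, 88.39, 118.97, 149.4, 179.57] [27.36, 27.75, 28.39, 28.97, 29.4, 29.57]
now 32 [28.29, 58.29, 88.4, 118.43, 148.49, 178.51] [28.29, 28.29, 28.4, 28.43, 28.49, 28.51]
now 34 [0.14, 29.22, 58.83, 88.4, 117.9, 147.55, 177.43] [0.14, 29.22, 28.83, 28.4, 27.9, 27.55, 27.43]
now 36 [0.61, 30.16, 59.37, 88.41, 117.37, 146.63] [0.61, 0.16, 29.37, 28.41, 27.37, 26.63]
now 38 [1.55, 31.09, 59.91, 88.42, 116.85, 145.71] [1.55, 1.09, 29.91, 28.42, 26.85, 25.71]
now 40 [2.67, 32.02, 60.44, 88.43, 116.34, 144.77, 174.1] [2.67, 2.02, 0.44, 28.43, 26.34, 24.77, 24.1]
```

Run:
```python
from h import *
m=camera_model("wrist");g=cv2.GaussianBlur(cv2.imread("pics/w_9.png",0),(3,3),0);T=m["T"];K=m["camera_matrix"]
def samp(P):
    c=(P-T[:3,3])@T[:3,:3];v=np.stack([c[:,0],-c[:,1],-c[:,2]],1)@K.T;uv=(v[:,:2]/v[:,2:]).astype(np.float32)
    return cv2.remap(g,uv[:,:1],uv[:,1:],cv2.INTER_LINEAR).ravel().astype(float)
for W in((546.3,93.2),(546.3,92.7),(545.8,93.2)):
  for r in(68,75,82):
    d=np.arange(75,105,.1);a=np.radians(d);v=samp(np.c_[W[0]+r*np.cos(a),W[1]+r*np.sin(a),0*a+40])
    i=np.argmin(cv2.blur(v[None],(41,1))[0]);th=(v.max()+v.min())/2;dk=d[(v<th)&(abs(d-d[i])<10)];print(W,r,dk.min(),dk.max(),(dk.min()+dk.max())/2)
```

```text
(546.3, 93.2) 68 83.39999999999952 95.69999999999882 89.54999999999917
(546.3, 93.2) 75 83.8999999999995 95.09999999999886 89.49999999999918
(546.3, 93.2) 82 84.39999999999947 94.59999999999889 89.49999999999918
(546.3, 92.7) 68 83.39999999999952 95.69999999999882 89.54999999999917
(546.3, 92.7) 75 83.8999999999995 95.09999999999886 89.49999999999918
(546.3, 92.7) 82 84.39999999999947 94.59999999999889 89.49999999999918
(545.8, 93.2) 68 82.89999999999955 95.29999999999885 89.0999999999992
(545.8, 93.2) 75 83.49999999999952 94.69999999999888 89.0999999999992
(545.8, 93.2) 82 83.99999999999949 94.2999999999989 89.1499999999992
```

carry_out(
  jaw=[0.0155, 0.0155, 0.0155, 0.0155, 0.0155, 0.0155, 0.0155, 0.0155],
  xyz=[
    [0, 0, -0.0016],
    [0, 0, -0.0016],
    [0, 0, -0.0016],
    [0, 0, -0.0016],
    [0, 0, -0.0016],
    [0, 0, -0.0016],
    [0, 0, -0.0016],
    [0, 0, -0.0016],
  ],
  rot=[
    [0, 0, 0.3],
    [0, 0, 0.6],
    [0, 0, 0.9],
    [0, 0, 1.2],
    [0, 0, 1.3],
    [0, 0, 1.3],
    [0, 0, 1.3],
    [0, 0, 1.3],
  ],
)

```text
time: 18.6
tool_pos: [546.2, 92.9, 45.7]
ee_rot: [0.7, 0.714, -0.003, -0.003]
contact_force: [-6.7, -1.5, 11.3]
gripper_width: 0.168
```

```bash
python3 s.py; python3 tick.py 10 | grep "now 32"
```

```text
{'tool_pos': array([546.153,  92.865,  45.749]), 'contact_force': array([-6.726, -1.46 , 11.329]), 'ft_torque': array([-0.117,  0.99 , -0.069]), 'gripper_width': 0.1683355461766979} yaw y 1.161256746815667
now 32 [0.2, 29.48, 59.6, 89.67, 119.77, 149.83, 179.86] [0.2, 29.48, 29.6, 29.67, 29.77, 29.83, 29.86]
```

Wheel at 269.7°, on the notch. I'll open the jaws to a loose straddle, then let it rise slowly.

carry_out(
  jaw=[0.02, 0.02, 0.02, 0.02, 0.02, 0.02, 0.02, 0.02],
  xyz=[
    [0, 0, -0.0014],
    [0, 0, -0.0014],
    [0, 0, -0.0014],
    [0, 0, 0],
    [0, 0, 0.001],
    [0, 0, 0.002],
    [0, 0, 0.003],
    [0, 0, 0.004],
  ],
  rot=[
    [0, 0, 0],
    [0, 0, 0],
    [0, 0, 0],
    [0, 0, 0],
    [0, 0, 0],
    [0, 0, 0],
    [0, 0, 0],
    [0, 0, 0],
  ],
)

```text
time: 19.65
tool_pos: [547.0, 92.9, 51.2]
ee_rot: [0.7, 0.714, -0.002, -0.003]
contact_force: [-1.5, 0.2, 7.5]
gripper_width: 0.214
```

```bash
python3 s.py; python3 tick.py 11 | grep "now"
```

```text
{'tool_pos': array([546.956,  92.941,  51.199]), 'contact_force': array([-1.474,  0.225,  7.462]), 'ft_torque': array([-0.011,  0.349,  0.012]), 'gripper_width': 0.21429068631978476} yaw y 1.168771262485123
now 30 [26.11, 57.56, 121.82, 153.28, 183.74, 272.11] [26.11, 27.56, 1.82, 3.28, 3.74, 2.11]
now 32 [27.04, 58.11, 89.67, 121.26, 152.35, 182.71, 246.9, 295.64] [27.04, 28.11, 29.67, 1.26, 2.35, 2.71, 6.9, 25.64]
now 34 [27.95, 58.66, 89.66, 120.71, 151.42, 181.66, 247.05, 295.63] [27.95, 28.66, 29.66, 0.71, 1.42, 1.66, 7.05, 25.63]
now 36 [28.88, 59.19, 89.66, 120.17, 150.49, 180.6, 241.25, 302.68] [28.88, 29.19, 29.66, 0.17, 0.49, 0.6, 1.25, 2.68]
now 38 [0.32, 29.81, 59.73, 89.65, 119.62, 149.56, 179.54] [0.32, 29.81, 29.73, 29.65, 29.62, 29.56, 29.54]
now 40 [0.93, 30.74, 60.26, 89.65, 119.08, 148.63, 178.45] [0.93, 0.74, 0.26, 29.65, 29.08, 28.63, 28.45]
```

The full spring force is still on the fingers at press ≈2.5 mm, so the lug is entering the notch. I'll raise the rest of the way, then up and clear.

carry_out(
  jaw=[0.02, 0.02, 0.02, 0.02, 0.024, 0.028, 0.03, 0.03],
  xyz=[
    [-0.0005, 0, 0.001],
    [-0.0005, 0, 0.002],
    [-0.0005, 0, 0.003],
    [-0.0005, 0, 0.004],
    [-0.0005, 0, 0.005],
    [-0.0005, 0, 0.006],
    [-0.0005, 0, 0.007],
    [-0.0005, 0, 0.008],
  ],
  rot=[
    [0, 0, 0],
    [0, 0, 0],
    [0, 0, 0],
    [0, 0, 0],
    [0, 0, 0],
    [0, 0, 0],
    [0, 0, 0],
    [0, 0, 0],
  ],
)

```text
time: 20.7
tool_pos: [546.5, 92.9, 59.3]
ee_rot: [0.7, 0.714, -0.002, -0.003]
contact_force: [-0.2, -0.0, 0.1]
gripper_width: 0.315
```

```bash
python3 s.py; python3 tick.py 12 | grep "now"
```

```text
{'tool_pos': array([546.5  ,  92.941,  59.342]), 'contact_force': array([-0.241, -0.032,  0.065]), 'ft_torque': array([ 0.011, -0.105,  0.024]), 'gripper_width': 0.3147635956977062} yaw y 1.1699078677922898
now 30 [24.82, 89.62, 122.52, 154.54, 185.17, 271.4, 354.15] [24.82, 29.62, 2.52, 4.54, 5.17, 1.4, 24.15]
now 32 [25.72, 57.31, 121.99, 153.65, 184.18, 271.57, 355.14] [25.72, 27.31, 1.99, 3.65, 4.18, 1.57, 25.14]
now 34 [26.61, 57.84, 121.46, 152.75, 183.17, 271.57, 356.14] [26.61, 27.84, 1.46, 2.75, 3.17, 1.57, 26.14]
now 36 [27.52, 58.37, 89.64, 120.93, 151.86, 182.15, 271.37, 357.16] [27.52, 28.37, 29.64, 0.93, 1.86, 2.15, 1.37, 27.16]
now 38 [28.41, 58.9, 89.65, 120.41, 150.96, 181.12, 271.33, 358.18] [28.41, 28.9, 29.65, 0.41, 0.96, 1.12, 1.33, 28.18]
now 40 [29.31, 59.43, 89.65, 119.89, 150.05, 180.1, 239.31, 304.42, 359.12] [29.31, 29.43, 29.65, 29.89, 0.05, 0.1, 29.31, 4.42, 29.12]
```

carry_out(
  jaw=[0.03, 0.03, 0.03, 0.03, 0.03, 0.03, 0.03, 0.03],
  xyz=[
    [0, 0, 0.015],
    [0, 0, 0.05],
    [0, 0, 0.09],
    [0, 0, 0.13],
    [0, 0, 0.16],
    [0, 0, 0.17],
    [0, 0, 0.17],
    [0, 0, 0.17],
  ],
  rot=[
    [0, 0, 0],
    [0, 0, 0],
    [0, 0, 0],
    [0, 0, 0],
    [0, 0, 0],
    [0, 0, 0],
    [0, 0, 0],
    [0, 0, 0],
  ],
)

```text
time: 21.75
tool_pos: [545.7, 92.9, 227.7]
ee_rot: [0.7, 0.714, -0.003, -0.003]
contact_force: [0.1, 0.7, 0.4]
gripper_width: 0.315
```

```bash
python3 s.py; python3 tick.py 13 | grep "now 40"; python3 -c "
import cv2,numpy as np
from bench import *
im=read_camera('scene');w=cv2.imread('pics/w_13.png');b=cv2.resize(im[155:370,220:490],(640,510));cv2.imwrite('pics/fin.png',cv2.resize(np.vstack([w,b]),None,fx=.65,fy=.65,interpolation=cv2.INTER_AREA))"
```

```text
{'tool_pos': array([545.707,  92.888, 227.675]), 'contact_force': array([0.139, 0.698, 0.413]), 'ft_torque': array([ 0.012, -0.119, -0.027]), 'gripper_width': 0.3152093647902559} yaw y 1.1715610443824858
now 40 [0.36, 29.86, 59.81, 89.72, 119.65, 149.56, 179.6, 209.41, 239.52, 299.69, 329.82, 359.44] [0.36, 29.86, 29.81, 29.72, 29.65, 29.56, 29.6, 29.41, 29.52, 29.69, 29.82, 29.44]
```

View pics/fin.png

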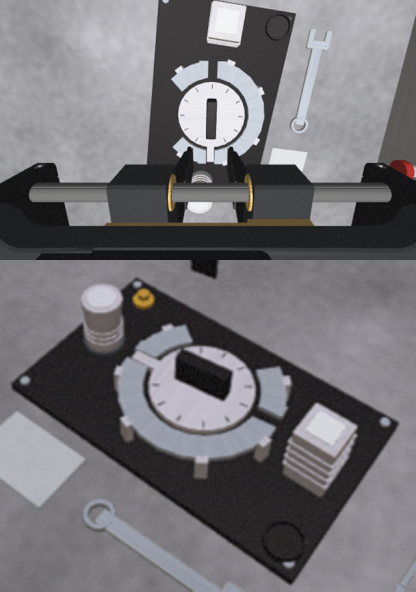

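The final picture shows the lug seated in the notch by the round barrel, flush with the ring. The cap and nut are where they were, and the arm is clear.

```bash
python3 -c "
from bench import *
print(sign_off())"
```

```text
the job is handed in; nothing more can be done
None
```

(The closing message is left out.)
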